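Roll the last footstool leg mortise-up and close the row on the gluing board

ROBOT

A 6-joint arm with a two-finger parallel gripper is mounted at the origin on the work surface; the furniture and walls round the work are solid. World frame = base frame: x ahead of the robot, y to its left, z up, the work surface at z = 0. Lengths are in m, angles in degrees, forces in N, time in s.
With the tool pointing down it reaches from about 0.35 to 0.875 m from the base axis. Payload 4.2 kg.
Tool frame: the origin (TCP) lies midway between the tips of the shut fingers; the grasp point (between the pads) lies 19 mm behind it; z points along the fingers, y is the line along which they close (so a half turn about z gives the same grasp; the last joint's range is limited). The gripper opens to 87 mm and grips with 3 to 60 N. Pads are 19 mm wide; open, the fingers measure 117 mm over their backs; the gripper's body (75 mm by 190 mm) begins 51 mm behind the grasp point.
Start: joints at [-49.355, 22.042, 0.453, 0, -68.411, -14.817], TCP at [0.272, -0.563, 0.223] pointing down, gripper open.
Joint ranges: [-179.83, 179.83], [-69.29, 118.12], [-61.27, 80.66], [-181.25, 117.63], [-171.15, -9.14], [-177.46, 177.46]. Speed limits (degrees/s): [159.86, 159.86, 180, 180, 180, 180].

INTERFACE

Orientations are given as a 3x3 rotation matrix whose columns are the frame's x, y, z axes.
In Python, from station import sense, capture, finish_job, silhouettes, landmark_of gives the robot as it stands.
- The arm moves only by the tool step_arm, never from a script. Its arguments are lists of equal length, an entry for each row: "linear": the shift along the tool's x, y, z in mm, a list of three; "delta_rot": the turn, a rotation vector about the tool's x, y, z in rad, a list of three; "grip": the finger opening in mm, from 0 to 87. A call has 1 to 10 rows; each row shifts and turns the commanded pose from where the row before left it, along the tool's axes as they then stand; what a row does not reach is not made up. A row lasts 1/8 s, in which the tool goes at most 62.5 mm and 10.7 degrees, less where a joint would pass 70% of its speed; a pose out of reach is approached as far as the arm can. A call with a gripper value outside its range is refused whole. The fingers move at their own pace and stop on an object; the grip force is fixed at half the most. Time passes only in rows, so rows that do not move let the fingers close. It gives the time, the measured TCP pose, the force, the opening and the grip force at its end, in the units of the state.
- sense(): the state, without advancing time (a new reading comes with each control period).
- capture(name): name is "side" or "top" or "wrist"; returns a dict with "img" (420x560x3 uint8, red, green, blue), "fx", "fy", "cx", "cy" (pixels), "world_to_cam" (4x4, takes a point from world to camera coordinates); the wrist camera has in their place "mount" (4x4, takes a point from camera to tool coordinates, whose origin is the TCP and whose axes are the flange's). Camera axes: x right, y up, looking along -z (the intrinsics and any distortion apply to the point x, -y, -z); pixel columns grow to the right and rows downward; lengths in m; the calibration is good to about 2 mm. A picture is of the moment at which its call begins: read the wrist's pose just before it. There is no depth.
- finish_job(): hands the job in; it is judged then, once.
Trained networks look in the newest picture that a camera, given by its name, has taken for a name from the list of things; names that differ only in an ending like _2 or _b are one class to them, and where a whole thing is asked for, a point or a joint stands for the part that bears it (a point fixed in the world has none). Each returns a list of dicts, best first, with "score" (0 to 1); they miss things now and then, are a little off and sometimes report something else, mostly with a low value. They report only what shows in the picture. A call takes as long as a camera call. They do not tell look-alikes from the thing itself.
- silhouettes(camera, label): "mask" (420x560 bool, what is visible of it) and "point" ([column, row] in pixels, amid what is visible of it).
- landmark_of(camera, label): "point" ([column, row] in pixels: a listed point, or the origin of a listed thing).
The state is a dict: "time_s": time; "joints": joint angles; "joint_velocities": joint speeds; "effort": joint torques, N m; "tcp_pos": TCP position; "ee_rot": TCP orientation; "wrist_force": force on the tool from outside, world axes, zero at the start; "moment": the same for the moment, N m; "gripper_width": opening from 0.0 (shut) to 1.0 (fully open); "gripper_force": force on a finger pad.
Only numpy, scipy, OpenCV 4.12 (cv2) and the standard library are available. Lean on these libraries where they do the work, as an engineer would, in place of code of your own. Each camera call takes 0.05 s, during which the arm holds its last target. There are 200 camera calls.

TASK

Get the last footstool leg ready for gluing: it lies on the bench with its mortise underneath, so roll it over face by face until the mortise faces straight up, then lay it on the white gluing board as the fourth leg of the row. It must lie square and tight along the side of the leg next to it, with its blue foot at the same end as the others and its plain top end hard up against the far batten, so that all four mortises line up. Leave the three legs already on the board, the tin, the tape measure and the bottle where they are, and let go of the leg.

Things in the scene. Friction and masses are not known exactly. Their poses are not given: they have to be found in the camera images.
- loose_leg: the loose leg to lay: pale wood, 42 x 42 x 180 mm, 0.15 to 0.31 kg, friction on bench and board 0.7 to 1 (pushed near its top edge it tips rather than slides). Origin at its centre; +x along it to the plain top end; the last 35 mm at -x, the foot, are blue. Mortise (dark slot 12 x 50 mm, 24 deep) in the -z face: underneath at the start (z up), finally up (z down); other long faces plain.
- loose_mortise (a point): centre of the mortise's mouth in the loose leg's -z face, 45 mm from the leg's centre towards its top end
- board: fixed white board, 230 (x) x 250 (y) x 12 mm thick. Origin: centre of underside; x away from the robot (turned up to 0.35 rad), y left. Battens 20 mm wide, tops 40 mm above the bench: along the far edge (inner face x = +95 mm) and the right edge (inner face y = -105 mm). Three legs fill the right; the fourth place has its centre at x = +5, y = +42 mm, with 62 mm of bare board to its left.
- leg_a: first leg of the row, against the right batten: pale wood, 42 x 42 x 180 mm, loose, blue foot towards the robot, top against the far batten, mortise up. Origin at its centre, x along its length to the top end (same way as the board's x), z up out of the mortised face, y to the left.
- leg_b: second leg of the row, same as leg_a, touching it on its left
- leg_c: third leg of the row, same as leg_a, touching leg_b on its left; its left side (its y = +21 mm) is the one to butt the loose leg against
- tin: round white tin with blue lid, 66 mm diameter, 60 mm high, standing loose on the bench; origin at the centre of its underside. It or the tape measure stands beside the loose leg and blocks rolling to that side.
- tape_measure: yellow tape measure, 39 x 78 mm on the bench, 68 mm high, standing loose; origin at the centre of its underside
- bottle: white bottle with dark cap, 54 mm diameter, 155 mm high, standing loose beyond the work; origin at the centre of its underside
Things that resemble listed ones, but are neither listed nor needed, are in the scene too. What is shaped like the loose_leg but pink is not meant.

How it is judged:
By the outcome, as a careful person would: the job done as asked, in the order asked, and still so for the second after the job is handed in, with the robot touching nothing.
It also fails if it takes over 67 s, if anything falls off the work surface, if the arm or the gripper's body presses on something with over 40 N, if the wrist force passes 120 N, or if a joint passes its speed limit or range.

## Working session

There is one attempt and no reset: what is moved stays moved. The work goes in short steps, Python scripts to look and compute and a tool call to move; the robot and the scene stay as the last step left them, time stands still between calls to the robot, and variables do not carry over. Pictures are saved under pics/ and viewed, at most 10 in all, crops included, and the job is handed in when it is done.

Besides the shell and the picture viewer there is one more tool, called as name(argument=value, ...), one argument or row to a line, values as JSON. step_arm: Moves the arm, as the interface text tells. Its arguments: {"type":"object","properties":{"linear":{"type":"array"},"delta_rot":{"type":"array"},"grip":{"type":"array"}},"required":["linear","delta_rot","grip"]}

```bash
mkdir -p pics; ls; cat > h.py <<'E'
import numpy as np, cv2
from station import sense, capture, finish_job, silhouettes, landmark_of
def cam(name):
    s=sense(); c=capture(name)
    if 'mount' in c:
        T=np.eye(4);T[:3,:3]=s['ee_rot'];T[:3,3]=s['tcp_pos']
        c['c2w']=T@np.array(c['mount'])
    else: c['c2w']=np.linalg.inv(np.array(c['world_to_cam']))
    return c
def ray(c,p):
    M=c['c2w'];d=np.array([(p[0]-c['cx'])/c['fx'],-(p[1]-c['cy'])/c['fy'],-1.])
    return M[:3,3],M[:3,:3]@d
def atz(c,p,z):
    o,d=ray(c,p);return o+d*(z-o[2])/d[2]
def proj(c,P):
    q=np.linalg.inv(c['c2w'])@np.append(P,1);return np.array([c['cx']+c['fx']*q[0]/-q[2],c['cy']-c['fy']*q[1]/-q[2]])
def save(c,n): cv2.imwrite('pics/'+n,cv2.cvtColor(c['img'],cv2.COLOR_RGB2BGR))
E
python3 - <<'E'
from h import *
s=sense();print(s['tcp_pos'],s['ee_rot'],s['wrist_force'])
for n in('top','side'):
    c=cam(n);save(c,n+'0.png');print(n,[k for k in c],c['c2w'][:3,3].round(3))
    for l in('loose_leg','leg_c','board','tin','tape_measure','bottle'):
        print(l,[(round(r['score'],2),np.round(r['point']).tolist(),atz(c,r['point'],.021).round(3).tolist()) for r in landmark_of(n,l)])
E
```

```text
pics
[ 0.27205507 -0.56203102  0.22143651] [[-9.00187541e-01 -4.35501214e-01 -1.04124030e-03]
 [-4.35502447e-01  9.00185495e-01  1.92183886e-03]
 [ 1.00346258e-04  2.18347809e-03 -9.99997611e-01]] [-0.24903993  1.78719514 -0.3874495 ]
top ['img', 'fx', 'fy', 'cx', 'cy', 'world_to_cam', 'c2w'] [0.466 0.114 1.075]
loose_leg [(0.94, [226.0, 235.0], [0.484, 0.25, 0.021]), (0.93, [383.0, 306.0], [0.3, -0.175, 0.021]), (0.87, [136.0, 210.0], [0.55, 0.5, 0.021])]
leg_c [(0.87, [372.0, 204.0], [0.572, -0.149, 0.021]), (0.76, [386.0, 196.0], [0.597, -0.188, 0.021]), (0.75, [403.0, 193.0], [0.605, -0.233, 0.021]), (0.26, [267.0, 260.0], [0.418, 0.139, 0.021])]
board [(0.98, [370.0, 203.0], [0.575, -0.143, 0.021]), (0.32, [216.0, 152.0], [0.714, 0.283, 0.021]), (0.25, [373.0, 203.0], [0.577, -0.152, 0.021])]
tin [(0.93, [266.0, 262.0], [0.412, 0.142, 0.021])]
tape_measure [(0.75, [219.0, 151.0], [0.717, 0.277, 0.021])]
bottle [(0.83, [277.0, 138.0], [0.754, 0.116, 0.021])]
side ['img', 'fx', 'fy', 'cx', 'cy', 'world_to_cam', 'c2w'] [1.233 0.56  1.16 ]
loose_leg [(0.95, [331.0, 222.0], [0.473, 0.229, 0.021]), (0.9, [417.0, 295.0], [0.556, 0.504, 0.021]), (0.67, [239.0, 128.0], [0.305, -0.171, 0.021])]
leg_c [(0.84, [175.0, 184.0], [0.577, -0.201, 0.021]), (0.68, [190.0, 189.0], [0.571, -0.154, 0.021]), (0.58, [163.0, 178.0], [0.578, -0.242, 0.021])]
board [(0.97, [192.0, 194.0], [0.582, -0.14, 0.021])]
tin [(0.75, [312.0, 198.0], [0.429, 0.147, 0.021])]
tape_measure [(0.65, [304.0, 308.0], [0.723, 0.291, 0.021]), (0.42, [189.0, 190.0], [0.574, -0.154, 0.021])]
bottle [(0.9, [234.0, 290.0], [0.768, 0.125, 0.021])]
```

View pics/top0.png

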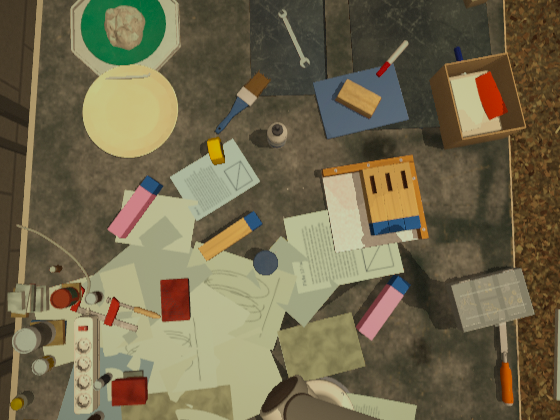

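View pics/side0.png

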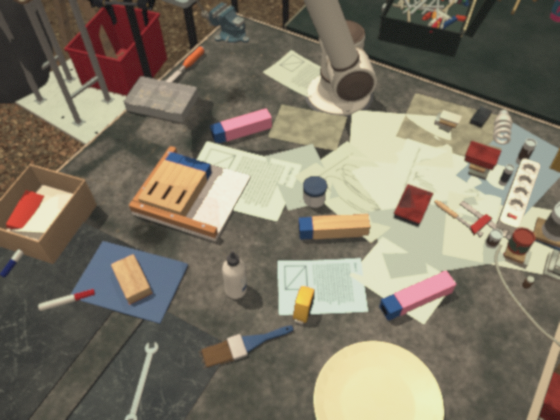

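The loose leg candidates are pale wood at top (230,235) / side (335,227), pink at (136,207) / (420,294), and pink at (383,306) / (241,125). The pale one is the target. Its blue foot is at (253,220). The tin is at (266,262) on its robot side, so I roll it away from the robot. The row on the board is at (390,200), with its free side to the left.

```bash
cat >> h.py <<'E'
from scipy.optimize import minimize
def boxmask(c,x,y,yaw,z0,L=.18,W=.042,H=.042):
    R=np.array([[np.cos(yaw),-np.sin(yaw)],[np.sin(yaw),np.cos(yaw)]])
    P=[proj(c,np.append(np.array([x,y])+R@[a*L/2,b*W/2],z0+h)) for a in(-1,1) for b in(-1,1) for h in(0,H)]
    hull=cv2.convexHull((np.array(P)*16).round().astype(np.int32))
    m=np.zeros((420,560),np.uint8);cv2.fillConvexPoly(m,hull,255,lineType=cv2.LINE_AA,shift=4);return m/255.
def fit(obs,p0,z0,**k):
    def f(p):
        t=0
        for c,m in obs:
            b=boxmask(c,p[0],p[1],p[2],z0,**k);t+=1-np.minimum(b,m).sum()/np.maximum(b,m).sum()
        return t/len(obs)
    S=np.array([p0,p0+np.array([.01,0,0]),p0+np.array([0,.01,0]),p0+np.array([0,0,.1])])
    r=minimize(f,p0,method='Nelder-Mead',options=dict(initial_simplex=S,xatol=1e-4,fatol=1e-5));return r.x,r.fun
def pick(name,label,c,xy,z,maxd=.05):
    rs=[r for r in silhouettes(name,label)]
    rs=sorted(rs,key=lambda r:np.hypot(*(atz(c,r['point'],z)[:2]-xy)))
    if rs and np.hypot(*(atz(c,rs[0]['point'],z)[:2]-xy))<maxd: return rs[0]['mask'].astype(float)
E
python3 - <<'E'
from h import *
C={n:cam(n) for n in('top','side')}
def do(l,xy,yaw,z0,md=.05):
    ob={n:pick(n,l,C[n],np.array(xy),z0+.03,md) for n in C}
    for ns in(['top'],['side'],['top','side']):
        o=[(C[n],ob[n]) for n in ns if ob[n] is not None]
        if o: x,f=fit(o,np.array([*xy,yaw]),z0);print(l,ns,x[:2].round(4),np.degrees(x[2]).round(1),round(f,3))
do('loose_leg',(.478,.24),2.1,0)
for xy in((.57,-.149),(.59,-.19),(.6,-.235)): do('leg_c',xy,.17,.012,.022)
img=cv2.cvtColor(C['top']['img'],cv2.COLOR_RGB2BGR)
a=cv2.resize(img[190:290,180:300],None,fx=4,fy=4,interpolation=cv2.INTER_CUBIC);b=cv2.resize(img[150:250,310:390+45],None,fx=4,fy=4,interpolation=cv2.INTER_CUBIC)
cv2.imwrite('pics/crop.png',np.hstack([a,b])[:, :].copy() if a.shape[1]+b.shape[1]<=800 else cv2.resize(np.hstack([a,b]),(790,int(400*790/(a.shape[1]+b.shape[1])))))
for n,m in (('top',C['top']),('side',C['side'])):
    print(n,[(l,atz(m,landmark_of(n,l)[0]['point'],0).round(3)) for l in('tin','tape_measure','bottle','board')])
E
```

```text
loose_leg ['top'] [0.4815 0.2386] 124.0 0.058
loose_leg ['side'] [0.4799 0.2413] 124.1 0.115
loose_leg ['top', 'side'] [0.4808 0.2396] 124.1 0.087
leg_c ['top'] [ 0.5789 -0.1495] 10.3 0.129
leg_c ['side'] [ 0.5751 -0.1477] 10.4 0.131
leg_c ['top', 'side'] [ 0.5773 -0.1484] 10.4 0.135
leg_c ['top'] [ 0.5855 -0.1951] 6.1 0.293
leg_c ['side'] [ 0.5766 -0.2027] 15.5 0.39
leg_c ['top', 'side'] [ 0.5854 -0.1965] 14.7 0.348
leg_c ['top'] [ 0.594 -0.237] 7.9 0.261
leg_c ['side'] [ 0.5809 -0.2493] 14.5 0.408
leg_c ['top', 'side'] [ 0.5936 -0.2347] 11.4 0.342
top [('tin', array([0.414, 0.137, 0.   ])), ('tape_measure', array([0.716, 0.286, 0.   ])), ('bottle', array([0.761, 0.115, 0.   ])), ('board', array([ 0.574, -0.153,  0.   ]))]
side [('tin', array([0.413, 0.139, 0.   ])), ('tape_measure', array([0.718, 0.287, 0.   ])), ('bottle', array([ 0.755,  0.116, -0.   ])), ('board', array([ 0.573, -0.156,  0.   ]))]
```

View pics/crop.png

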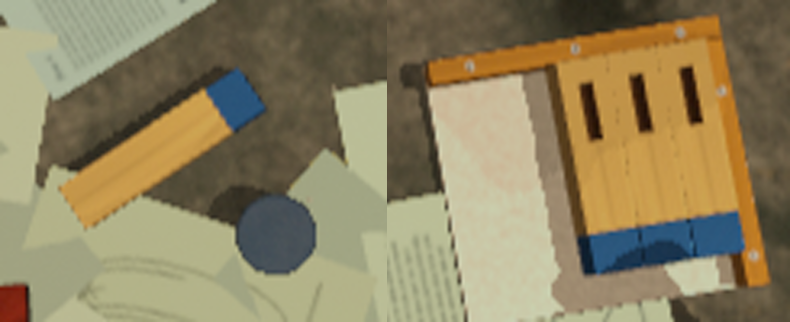

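The crop confirms the pale leg, foot up-right, and the row with its bare board on the left. I set out for the near side of the leg.

step_arm(
  linear=[
    [0,0,0],
    [-44,42,0],
    [-44,42,0],
    [-44,42,0],
    [-44,42,0],
    [-44,42,0],
    [-44,42,0],
    [-44,42,0],
    [-44,42,0],
    [-44,42,0],
  ],
  delta_rot=[
    [0,0,-0.143],
    [0,0,0],
    [0,0,0],
    [0,0,0],
    [0,0,0],
    [0,0,0],
    [0,0,0],
    [0,0,0],
    [0,0,0],
    [0,0,0],
  ],
  grip=[87,87,87,87,87,87,87,87,87,87],
)

```text
time_s: 2.85
tcp_pos: [0.3892, -0.0257, 0.2232]
ee_rot: [[-0.829, -0.56, 0.002], [-0.56, 0.829, 0.0], [-0.002, -0.001, -1.0]]
wrist_force: [0.9, -0.0, -0.5]
gripper_width: 0.993
gripper_force: 0.0
```

step_arm(
  linear=[
    [-44,42,0],
    [-44,42,0],
    [-44,42,0],
    [-45,43,0],
    [0,0,40],
    [0,0,40],
    [0,0,0],
  ],
  delta_rot=[
    [0,0,0],
    [0,0,0],
    [0,0,0],
    [0,0,0],
    [0,0,0],
    [0,0,0],
    [0,0,0],
  ],
  grip=[87,87,87,87,87,87,87],
)

```text
time_s: 3.72
tcp_pos: [0.4395, 0.2101, 0.1402]
ee_rot: [[-0.829, -0.56, -0.005], [-0.56, 0.829, -0.005], [0.007, -0.001, -1.0]]
wrist_force: [0.6, -0.5, 0.6]
gripper_width: 1.0
gripper_force: 0.0
```

```bash
cat >> h.py <<'E'
def go(x,y,z,head,s=None):
    s=s or sense();R=np.array(s['ee_rot']);h=np.degrees(np.arctan2(R[1,0],R[0,0]))
    d=((head-h+180)%360)-180; t=np.radians(head)
    R2=np.array([[np.cos(t),np.sin(t),0],[np.sin(t),-np.cos(t),0],[0,0,-1.]])
    e=R2.T@(np.array([x,y,z])-s['tcp_pos'])*1000
    print('t',round(s['time_s'],2),'tcp',np.round(s['tcp_pos'],4),'head',round(h,1),'tilt',R[:2,2].round(4),'f',np.round(s['wrist_force'],1),'w',round(s['gripper_width'],3),'j',np.round(s['joints'],0))
    print('first rotz rad',round(-np.radians(d),3),'then shift mm',e.round(1))
E
python3 - <<'E'
from h import *
go(.4437,.2143,.032,214)
E
```

```text
t 3.73 tcp [0.4395 0.2101 0.1402] head -146.0 tilt [-0.0054 -0.0048] f [ 0.6 -0.5  0.6] w 1.0 j [  45.   14.  -25.   -0.  -52. -101.]
first rotz rad 0.0 then shift mm [ -5.8   1.1 108.2]
```

step_arm(
  linear=[
    [-1,1,50],
    [-1,0,56],
    [-6,0,0],
    [-7,0,0],
    [-6,0,0],
    [-6,0,0],
    [-5,0,0],
    [-5,0,0],
    [-5,0,0],
    [0,0,0],
  ],
  delta_rot=[
    [0,0,0],
    [0,0,0],
    [0,0,0],
    [0,0,0],
    [0,0,0],
    [0,0,0],
    [0,0,0],
    [0,0,0],
    [0,0,0],
    [0,0,0],
  ],
  grip=[87,87,87,87,87,87,87,87,87,87],
)

```text
time_s: 4.97
tcp_pos: [0.4764, 0.2365, 0.0365]
ee_rot: [[-0.829, -0.56, 0.002], [-0.56, 0.829, 0.001], [-0.002, 0.0, -1.0]]
wrist_force: [-1.7, -1.5, 1.6]
gripper_width: 1.0
gripper_force: 1.0
```

```bash
python3 - <<'E'
from h import *
go(.4437,.2143,.032,214)
c=cam('side')
a=cv2.resize(cv2.cvtColor(c['img'][150:300,230:430],cv2.COLOR_RGB2BGR),None,fx=4,fy=4,interpolation=cv2.INTER_CUBIC)
cv2.imwrite('pics/r1.png',a)
E
```

```text
t 4.97 tcp [0.4764 0.2365 0.0365] head -146.0 tilt [0.0015 0.0011] f [-1.7 -1.5  1.6] w 1.0 j [  44.   25.  -26.    0.  -39. -100.]
first rotz rad 0.001 then shift mm [39.5 -0.1  4.5]
```

View pics/r1.png

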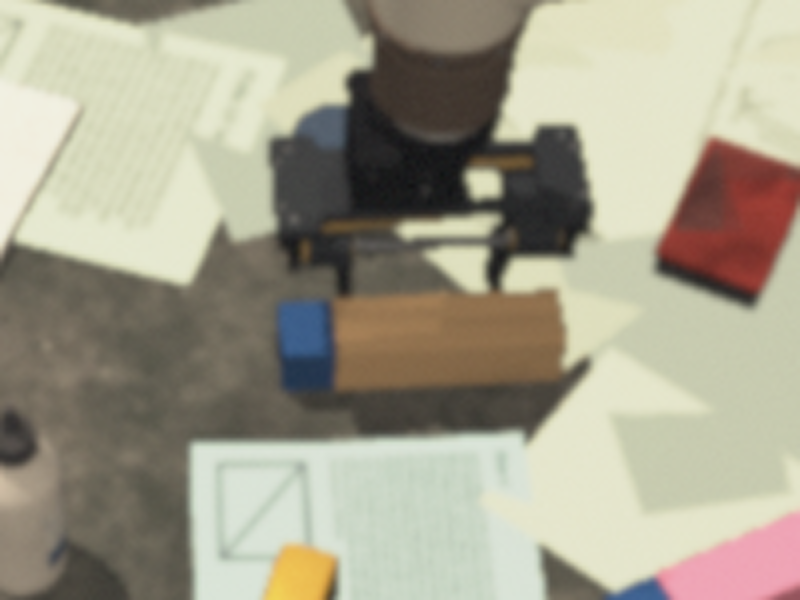

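Side view: the leg is tilted mid-roll against both fingers at (420,340). I keep pushing, slightly rising.

step_arm(
  linear=[
    [-5,0,-3],
    [-5,0,-3],
    [-4,0,-3],
    [0,0,0],
    [0,0,0],
  ],
  delta_rot=[
    [0,0,0],
    [0,0,0],
    [0,0,0],
    [0,0,0],
    [0,0,0],
  ],
  grip=[87,87,87,87,87],
)

```text
time_s: 5.65
tcp_pos: [0.4876, 0.244, 0.0462]
ee_rot: [[-0.829, -0.56, 0.001], [-0.56, 0.829, 0.001], [-0.001, 0.0, -1.0]]
wrist_force: [-3.2, -2.6, 4.8]
gripper_width: 1.0
gripper_force: 2.7
```

```bash
cat >> h.py <<'E'
def leg(xy,yaw,z0=0,cams=('top','side'),md=.06):
    for n in cams:
        c=cam(n);m=pick(n,'loose_leg',c,np.array(xy),z0+.03,md)
        if m is None: print(n,'none');continue
        x,f=fit([(c,m)],np.array([*xy,np.radians(yaw)]),z0);print(n,x[:2].round(4),np.degrees(x[2]).round(1),round(f,3))
        q=[atz(c,r['point'],z0+.042).round(4) for r in landmark_of(n,'loose_mortise')];print(' mort',q[:4])
E
python3 - <<'E'
from h import *
go(.4437,.2143,.032,214)
leg((.516,.263),124)
E
```

```text
t 5.65 tcp [0.4876 0.244  0.0462] head -146.0 tilt [0.0011 0.0008] f [-3.2 -2.6  4.8] w 1.0 j [  44.   26.  -23.    0.  -41. -100.]
first rotz rad 0.001 then shift mm [53.  -0.1 14.2]
top none
side [0.5051 0.2588] 124.7 0.151
 mort [array([0.5389, 0.5353, 0.042 ]), array([ 0.3023, -0.1266,  0.042 ]), array([0.5036, 0.3057, 0.042 ])]
```

```bash
python3 - <<'E'
from h import *
c=cam('side')
a=cv2.resize(cv2.cvtColor(c['img'][190:270,280:400],cv2.COLOR_RGB2BGR),None,fx=5,fy=5,interpolation=cv2.INTER_CUBIC)
c=cam('wrist');b=cv2.cvtColor(c['img'],cv2.COLOR_RGB2BGR)
b=cv2.resize(b,(266,200));
a=np.hstack([cv2.resize(a,(533,355)),np.vstack([b,np.zeros((155,266,3),np.uint8)])])
cv2.imwrite('pics/r2.png',a)
E
```

```text
(no output)
```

View pics/r2.png

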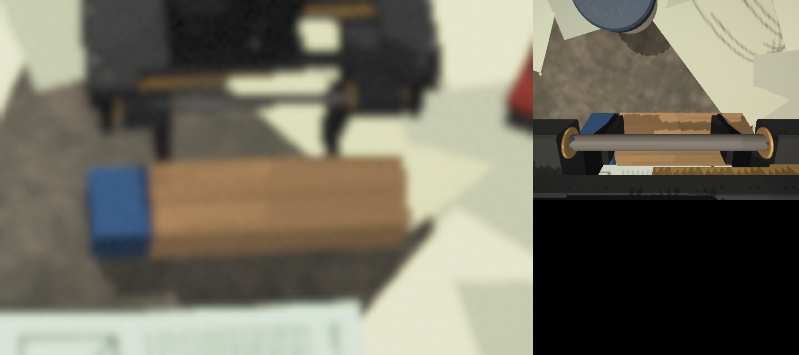

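The leg is still tilted, with shadow under its near edge, so I push on level.

step_arm(
  linear=[
    [-5,0,0],
    [-5,0,0],
    [-5,0,0],
    [0,0,0],
  ],
  delta_rot=[
    [0,0,0],
    [0,0,0],
    [0,0,0],
    [0,0,0],
  ],
  grip=[87,87,87,87],
)

```text
time_s: 6.5
tcp_pos: [0.5048, 0.2555, 0.0528]
ee_rot: [[-0.826, -0.563, 0.013], [-0.563, 0.826, 0.007], [-0.015, -0.002, -1.0]]
wrist_force: [-5.1, -2.4, 29.3]
gripper_width: 0.999
gripper_force: 11.6
```

```bash
python3 - <<'E'
from h import *
go(.4437,.2143,.032,214)
leg((.516,.263),124,cams=('side',))
E
```

```text
t 6.5 tcp [0.5048 0.2555 0.0528] head -145.7 tilt [0.0132 0.0071] f [-5.1 -2.4 29.3] w 0.999 j [ 43.  26. -21.   0. -42. -99.]
first rotz rad 0.005 then shift mm [73.7 -0.  20.8]
side [0.5156 0.2653] 128.6 0.27
 mort [array([0.5384, 0.5299, 0.042 ]), array([0.4947, 0.3023, 0.042 ]), array([ 0.2932, -0.1241,  0.042 ]), array([ 0.5975, -0.1784,  0.042 ])]
```

The fingers are riding on top of the leg, so I lift off and look again.

step_arm(
  linear=[
    [0,0,-30],
    [40,0,-50],
    [50,0,0],
    [0,0,0],
  ],
  delta_rot=[
    [0,0,0],
    [0,0,0],
    [0,0,0],
    [0,0,0],
  ],
  grip=[87,87,87,87],
)

```text
time_s: 7.15
tcp_pos: [0.4242, 0.2013, 0.125]
ee_rot: [[-0.829, -0.559, 0.002], [-0.559, 0.829, 0.002], [-0.003, 0.001, -1.0]]
wrist_force: [1.7, 0.4, 0.6]
gripper_width: 0.997
gripper_force: 0.0
```

```bash
python3 - <<'E'
from h import *
go(.4437,.2143,.032,214)
leg((.516,.263),124)
a=cam('side')['img'][180:270,270:400];b=cam('top')['img'][180:270,170:300]
w=cam('wrist')['img']
a=np.hstack([cv2.resize(a,(390,270)),cv2.resize(b,(390,270))])
w=cv2.resize(w,(400,300));w=np.hstack([w,np.zeros((300,380,3),np.uint8)])
cv2.imwrite('pics/r3.png',cv2.cvtColor(np.vstack([a,w]),cv2.COLOR_RGB2BGR))
E
```

```text
t 7.15 tcp [0.4242 0.2013 0.125 ] head -146.0 tilt [0.0016 0.0025] f [1.7 0.4 0.6] w 0.997 j [  45.   13.  -29.   -0.  -48. -101.]
first rotz rad 0.0 then shift mm [-23.5  -0.1  93. ]
top [0.5034 0.2539] 122.6 0.185
 mort [array([ 0.267 , -0.1325,  0.042 ]), array([0.5169, 0.5062, 0.042 ]), array([0.4775, 0.2847, 0.042 ])]
side [0.5037 0.2557] 124.3 0.093
 mort [array([0.5371, 0.5316, 0.042 ]), array([0.5049, 0.3069, 0.042 ])]
```

View pics/r3.png

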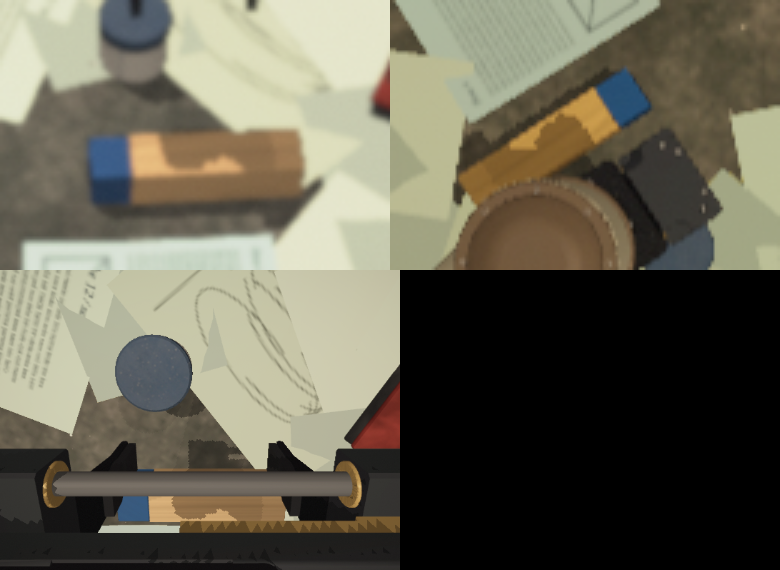

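The leg is flat and slid 27 mm. The finger friction held its near face down as it tried to rise. I'll push lower and follow the arc upward so the friction helps.

step_arm(
  linear=[
    [-25,0,47],
    [-25,0,50],
    [-7,0,0],
    [-6,0,0],
    [-4,0,0],
    [0,0,0],
  ],
  delta_rot=[
    [0,0,0],
    [0,0,0],
    [0,0,0],
    [0,0,0],
    [0,0,0],
    [0,0,0],
  ],
  grip=[87,87,87,87,87,87],
)

```text
time_s: 8.35
tcp_pos: [0.4814, 0.2398, 0.0291]
ee_rot: [[-0.829, -0.559, 0.002], [-0.559, 0.829, 0.002], [-0.003, 0.001, -1.0]]
wrist_force: [-1.3, -1.3, -0.6]
gripper_width: 0.994
gripper_force: 0.5
```

step_arm(
  linear=[
    [-4.3,0,-5.6],
    [-5,0,-4.9],
    [-5.7,0,-4.2],
    [-6.2,0,-3.3],
    [-6.6,0,-2.5],
    [-6.9,0,-1.5],
    [-7.3,0,-0.5],
    [-5,0,0],
    [0,0,0],
  ],
  delta_rot=[
    [0,0,0],
    [0,0,0],
    [0,0,0],
    [0,0,0],
    [0,0,0],
    [0,0,0],
    [0,0,0],
    [0,0,0],
    [0,0,0],
  ],
  grip=[87,87,87,87,87,87,87,87,87],
)

```text
time_s: 9.48
tcp_pos: [0.52, 0.2659, 0.049]
ee_rot: [[-0.829, -0.559, -0.001], [-0.559, 0.829, -0.001], [0.001, 0.0, -1.0]]
wrist_force: [-0.0, -0.0, -0.8]
gripper_width: 1.0
gripper_force: 0.0
```

```bash
python3 - <<'E'
from h import *
go(.4437,.2143,.032,214)
leg((.53,.275),124,cams=('side',))
E
```

```text
t 9.47 tcp [0.52   0.2659 0.049 ] head -146.0 tilt [-0.0012 -0.0006] f [-0.  -0.  -0.8] w 1.0 j [ 43.  28. -17.  -0. -44. -99.]
first rotz rad 0.0 then shift mm [92.1 -0.2 17. ]
side [0.541  0.2811] 123.6 0.13
 mort [array([0.5069, 0.3107, 0.042 ]), array([0.5376, 0.5333, 0.042 ]), array([ 0.3014, -0.1258,  0.042 ]), array([0.7258, 0.2969, 0.042 ])]
```

Moved 45.6 mm, so the first roll worked. Now the second roll.

step_arm(
  linear=[
    [20,0,0],
    [0,0,8],
    [0,0,9],
    [-8,0,0],
    [-6,0,0],
    [-4,0,0],
    [0,0,0],
  ],
  delta_rot=[
    [0,0,0],
    [0,0,0],
    [0,0,0],
    [0,0,0],
    [0,0,0],
    [0,0,0],
    [0,0,0],
  ],
  grip=[87,87,87,87,87,87,87],
)

```text
time_s: 10.5
tcp_pos: [0.5183, 0.2645, 0.0327]
ee_rot: [[-0.829, -0.559, -0.001], [-0.559, 0.829, -0.001], [0.001, -0.0, -1.0]]
wrist_force: [-1.4, -2.2, -1.0]
gripper_width: 1.0
gripper_force: 1.0
```

step_arm(
  linear=[
    [-4.9,0,-5.5],
    [-5.5,0,-4.8],
    [-6.2,0,-4],
    [-6.7,0,-3.1],
    [-7.1,0,-2.1],
    [-7.3,0,-1.1],
    [-7.3,0,0],
    [-5,0,0],
    [0,0,0],
  ],
  delta_rot=[
    [0,0,0],
    [0,0,0],
    [0,0,0],
    [0,0,0],
    [0,0,0],
    [0,0,0],
    [0,0,0],
    [0,0,0],
    [0,0,0],
  ],
  grip=[87,87,87,87,87,87,87,87,87],
)

```text
time_s: 11.62
tcp_pos: [0.5601, 0.2929, 0.0532]
ee_rot: [[-0.829, -0.559, -0.0], [-0.559, 0.829, -0.0], [0.0, -0.0, -1.0]]
wrist_force: [-0.6, 1.2, 0.0]
gripper_width: 1.0
gripper_force: 0.0
```

step_arm(
  linear=[
    [15,0,-40],
    [40,0,-40],
    [50,0,0],
    [0,0,0],
  ],
  delta_rot=[
    [0,0,0],
    [0,0,0],
    [0,0,0],
    [0,0,0],
  ],
  grip=[87,87,87,87],
)

```text
time_s: 12.12
tcp_pos: [0.4696, 0.2315, 0.1338]
ee_rot: [[-0.829, -0.559, -0.002], [-0.559, 0.829, -0.001], [0.002, 0.001, -1.0]]
wrist_force: [0.3, -0.5, -0.2]
gripper_width: 1.003
gripper_force: 0.0
```

```bash
python3 - <<'E'
from h import *
go(.4437,.2143,.032,214)
leg((.576,.304),124)
a=cam('side')['img'][180:300,270:430];b=cam('top')['img'][150:270,150:310]
a=np.hstack([cv2.resize(a,(390,292),interpolation=cv2.INTER_CUBIC),cv2.resize(b,(390,292),interpolation=cv2.INTER_CUBIC)])
cv2.imwrite('pics/r4.png',cv2.cvtColor(a,cv2.COLOR_RGB2BGR))
E
```

```text
t 12.12 tcp [0.4696 0.2315 0.1338] head -146.0 tilt [-0.0023 -0.0008] f [ 0.3 -0.5 -0.2] w 1.003 j [  44.   17.  -21.   -0.  -52. -100.]
first rotz rad -0.0 then shift mm [ 31.1   0.2 101.8]
top [0.5805 0.3047] 123.0 0.214
 mort [array([0.5177, 0.5041, 0.042 ]), array([ 0.2663, -0.1333,  0.042 ]), array([0.5527, 0.34  , 0.042 ])]
side [0.5796 0.3076] 124.7 0.081
 mort [array([0.5532, 0.3446, 0.042 ]), array([0.5373, 0.5317, 0.042 ]), array([ 0.3078, -0.1212,  0.042 ])]
```

View pics/r4.png

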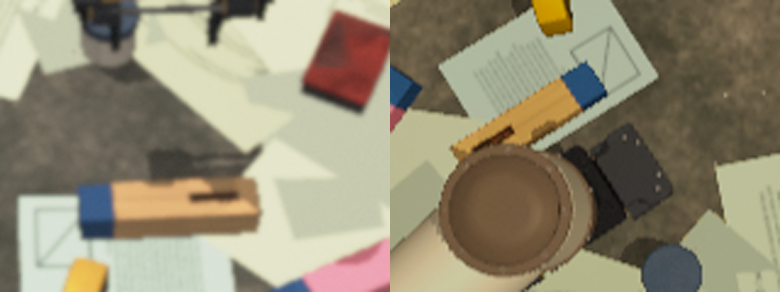

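The mortise is up: in the side crop at (215,195) and in the top crop at (490,138). Leg centre is (0.580,0.3065), yaw 124.3°. Next I turn the gripper across the leg.

step_arm(
  linear=[
    [0,0,0],
    [0,0,0],
    [0,0,0],
    [0,0,0],
    [0,0,0],
    [0,0,0],
    [0,0,0],
    [0,0,0],
    [0,0,0],
    [0,0,0],
  ],
  delta_rot=[
    [0,0,-0.175],
    [0,0,-0.175],
    [0,0,-0.175],
    [0,0,-0.175],
    [0,0,-0.175],
    [0,0,-0.175],
    [0,0,-0.175],
    [0,0,-0.175],
    [0,0,-0.176],
    [0,0,0],
  ],
  grip=[87,87,87,87,87,87,87,87,87,87],
)

```text
time_s: 13.78
tcp_pos: [0.4731, 0.2342, 0.1331]
ee_rot: [[0.562, -0.827, -0.0], [-0.827, -0.562, -0.0], [0.0, 0.001, -1.0]]
wrist_force: [0.0, -0.3, -0.1]
gripper_width: 1.0
gripper_force: 0.0
```

```bash
python3 - <<'E'
from h import *
go(.5798,.3065,.010,304.3)
leg((.58,.3065),124,cams=('top',))
E
```

```text
t 13.78 tcp [0.4731 0.2342 0.1331] head -55.8 tilt [-0.0004 -0.0004] f [ 0.  -0.3 -0.1] w 1.0 j [ 44.  18. -20.  -0. -52. -10.]
first rotz rad -0.002 then shift mm [   0.4 -128.9  123.1]
top [0.5806 0.3065] 122.9 0.493
 mort [array([0.5112, 0.5081, 0.042 ]), array([0.548 , 0.3453, 0.042 ]), array([ 0.2741, -0.1402,  0.042 ])]
```

step_arm(
  linear=[
    [0,-45,0],
    [0,-45,0],
    [0,-39,0],
    [0,0,40],
    [0,0,40],
    [0,0,30],
    [0,0,13],
    [0,0,0],
  ],
  delta_rot=[
    [0,0,0],
    [0,0,0],
    [0,0,0],
    [0,0,0],
    [0,0,0],
    [0,0,0],
    [0,0,0],
    [0,0,0],
  ],
  grip=[87,87,87,87,87,87,87,87],
)

```text
time_s: 14.92
tcp_pos: [0.5793, 0.3066, 0.0099]
ee_rot: [[0.563, -0.826, -0.001], [-0.826, -0.563, -0.001], [0.0, 0.001, -1.0]]
wrist_force: [-0.7, -0.7, -0.0]
gripper_width: 0.998
gripper_force: 0.0
```

step_arm(
  linear=[
    [0,0,0],
    [0,0,0],
    [0,0,0],
    [0,0,0],
    [0,0,0],
    [0,0,0],
  ],
  delta_rot=[
    [0,0,0],
    [0,0,0],
    [0,0,0],
    [0,0,0],
    [0,0,0],
    [0,0,0],
  ],
  grip=[38,38,38,38,38,38],
)

```text
time_s: 15.68
tcp_pos: [0.5792, 0.3066, 0.0105]
ee_rot: [[0.564, -0.826, -0.001], [-0.826, -0.564, -0.001], [0.0, 0.001, -1.0]]
wrist_force: [-1.9, 0.8, 1.1]
gripper_width: 0.481
gripper_force: 30.0
```

step_arm(
  linear=[
    [0,0,-30],
    [0,0,-60],
    [0,0,-60],
    [44.4,33.4,0],
    [44.4,33.4,0],
    [44.4,33.4,0],
    [44.4,33.4,0],
    [44.4,33.4,0],
    [44.4,33.4,0],
    [44.4,33.4,0],
  ],
  delta_rot=[
    [0,0,0],
    [0,0,0],
    [0,0,0],
    [0,0,0],
    [0,0,0],
    [0,0,0],
    [0,0,0],
    [0,0,0],
    [0,0,0],
    [0,0,0],
  ],
  grip=[38,38,38,38,38,38,38,38,38,38],
)

```text
time_s: 16.92
tcp_pos: [0.5606, -0.0833, 0.1596]
ee_rot: [[0.564, -0.826, -0.002], [-0.826, -0.564, 0.0], [-0.001, 0.001, -1.0]]
wrist_force: [0.7, 0.2, -3.3]
gripper_width: 0.478
gripper_force: 30.0
```

step_arm(
  linear=[
    [0,0,0],
    [0,0,0],
    [0,0,0],
    [0,0,0],
    [0,0,0],
    [0,0,0],
    [0,0,0],
    [0,0,0],
    [0,0,0],
    [0,0,0],
  ],
  delta_rot=[
    [0,0,0.18],
    [0,0,0.18],
    [0,0,0.18],
    [0,0,0.18],
    [0,0,0.18],
    [0,0,0.18],
    [0,0,0.18],
    [0,0,0.18],
    [0,0,0.18],
    [0,0,0.18],
  ],
  grip=[38,38,38,38,38,38,38,38,38,38],
)

```text
time_s: 18.18
tcp_pos: [0.5607, -0.0816, 0.1594]
ee_rot: [[-0.935, -0.355, -0.002], [-0.355, 0.935, 0.0], [0.002, 0.001, -1.0]]
wrist_force: [0.1, -0.8, -3.0]
gripper_width: 0.48
gripper_force: 30.0
```

step_arm(
  linear=[
    [0,0,0],
    [0,0,0],
    [0,0,0],
  ],
  delta_rot=[
    [0,0,0.18],
    [0,0,0.008],
    [0,0,0],
  ],
  grip=[38,38,38],
)

```text
time_s: 18.55
tcp_pos: [0.5612, -0.0817, 0.16]
ee_rot: [[-0.983, -0.183, -0.001], [-0.183, 0.983, 0.0], [0.001, 0.0, -1.0]]
wrist_force: [-0.5, -0.8, -2.9]
gripper_width: 0.481
gripper_force: 30.0
```

```bash
python3 - <<'E'
from h import *
go(.5611,-.0822,.0235,190.4)
leg((.5611,-.0822),10.4,z0=.15)
for n in('top','side','wrist'):
    c=cam(n);m=pick(n,'leg_c',c,np.array([.577,-.148]),.045,.022)
    if m is not None:
        x,f=fit([(c,m)],np.array([.577,-.148,.18]),.012);print(n,x[:2].round(4),np.degrees(x[2]).round(1),round(f,3))
save(c,'w5.png')
E
```

```text
t 18.55 tcp [ 0.5612 -0.0817  0.16  ] head -169.5 tilt [-0.001   0.0001] f [-0.5 -0.8 -2.9] w 0.481 j [  8.  20. -13.  -0. -58. -88.]
first rotz rad 0.003 then shift mm [  0.2  -0.5 136.5]
top none
side [ 0.5646 -0.0886] 19.9 0.475
 mort [array([ 0.5966, -0.0718,  0.192 ]), array([ 0.4204, -0.0208,  0.192 ]), array([0.6309, 0.5382, 0.192 ])]
```

View pics/w5.png

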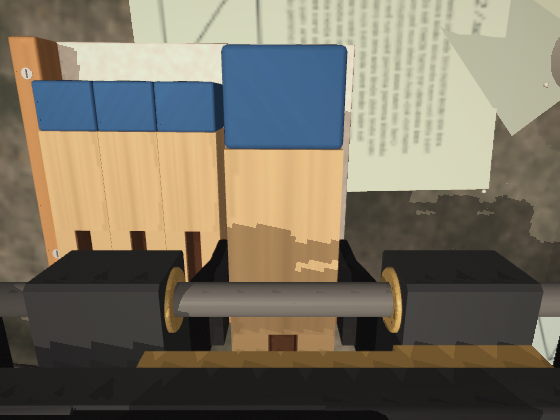

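The wrist view shows the loose leg gripped straight, with its foot towards the robot, to the left of leg_c. The blue/wood borders are at (37..221,131) for the row and (225..343,149) for the loose leg.

```bash
python3 - <<'E'
from h import *
c=cam('wrist');s=sense();a=np.radians(10.4);R=np.array([[np.cos(a),np.sin(a)],[-np.sin(a),np.cos(a)]])
lc=np.array([.5773,-.1484])
for n,p,z in(('c-left',(220,131),.054),('c-right',(156,131),.054),('b-right',(95,131),.054),('a-right',(39,131),.054),('c end',(219,82),.054),('a end',(36,82),.054)):
    print(n,(R@(atz(c,p,z)[:2]-lc)*1000).round(1))
t=np.array(s['tcp_pos'])
for n,p in(('L right',(225,149)),('L left',(343,149)),('end r',(222,47)),('end l',(346,46))):
    for z in(.192,): print(n,(R@(atz(c,p,z)[:2]-t[:2])*1000).round(1))
E
```

```text
c-left [-55.3  23.6]
c-right [-55.3 -21.9]
b-right [-55.3 -65.3]
a-right [ -55.3 -105.1]
c end [-88.4  24.5]
a end [ -88.5 -101.2]
L right [-57.6 -20.3]
L left [-57.6  20.9]
end r [-90.8 -19.9]
end l [-91.   20.4]
```

step_arm(
  linear=[
    [-3,3,30],
    [0,0,45],
    [0,0,40],
    [0,0,15],
    [0,0,5],
    [0,0,3],
    [0,0,0],
  ],
  delta_rot=[
    [0,0,0],
    [0,0,0],
    [0,0,0],
    [0,0,0],
    [0,0,0],
    [0,0,0],
    [0,0,0],
  ],
  grip=[38,38,38,38,38,38,38],
)

```text
time_s: 20.02
tcp_pos: [0.5649, -0.0781, 0.0236]
ee_rot: [[-0.983, -0.181, 0.002], [-0.181, 0.983, 0.0], [-0.002, -0.0, -1.0]]
wrist_force: [0.4, -0.1, -3.5]
gripper_width: 0.481
gripper_force: 30.0
```

step_arm(
  linear=[
    [0,0,0],
    [0,0,0],
    [0,0,0],
    [0,0,-30],
    [0,0,-60],
    [0,0,-40],
    [0,0,0],
  ],
  delta_rot=[
    [0,0,0],
    [0,0,0],
    [0,0,0],
    [0,0,0],
    [0,0,0],
    [0,0,0],
    [0,0,0],
  ],
  grip=[50,50,50,50,50,50,50],
)

```text
time_s: 20.9
tcp_pos: [0.5664, -0.0781, 0.1568]
ee_rot: [[-0.983, -0.181, 0.009], [-0.181, 0.983, 0.0], [-0.009, -0.001, -1.0]]
wrist_force: [0.1, -0.3, -0.2]
gripper_width: 0.575
gripper_force: 0.0
```

```bash
python3 - <<'E'
from h import *
c=cam('wrist');save(c,'w6.png');go(.5611,-.0822,.0235,190.4)
for n in('wrist','side'):
    c=cam(n)
    for l in('leg_c','loose_leg'):
        for r in silhouettes(n,l):
            p=atz(c,r['point'],.054)[:2]
            if np.hypot(*(p-[.57,-.13]))<.12:
                x,f=fit([(c,r['mask'].astype(float))],np.array([.56,p[1],.18]),.012);print(n,l,x[:2].round(4),np.degrees(x[2]).round(1),round(f,3))
E
```

```text
t 20.95 tcp [ 0.5647 -0.0781  0.1542] head -169.6 tilt [0.004  0.0008] f [-0.5 -0.1 -1.2] w 0.573 j [  8.  20. -13.  -0. -57. -88.]
first rotz rad 0.0 then shift mm [  4.3  -3.4 130.7]
wrist leg_c [ 0.5855 -0.1985] 3.7 0.425
wrist leg_c [ 0.5783 -0.1494] 9.6 0.221
wrist leg_c [ 0.593  -0.2413] 2.9 0.471
wrist loose_leg [ 0.5631 -0.0788] 9.9 0.14
side leg_c [ 0.5741 -0.2074] 16.3 0.454
side leg_c [ 0.5798 -0.252 ] 13.2 0.408
side leg_c [ 0.5744 -0.148 ] 11.1 0.181
side loose_leg [ 0.5596 -0.0771] 11.1 0.128
```

View pics/w6.png

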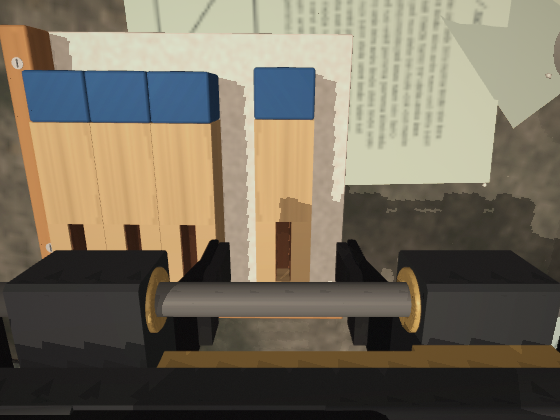

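The leg sits flat with a clear gap of about 25 mm, its foot about 2 mm nearer the robot than the row. I turn the gripper to push it sideways with both fingers.

step_arm(
  linear=[
    [0,0,0],
    [0,0,0],
    [0,0,0],
    [0,0,0],
    [0,0,0],
    [0,0,0],
    [0,0,0],
    [0,0,0],
    [0,0,0],
    [0,0,0],
  ],
  delta_rot=[
    [0,0,-0.1745],
    [0,0,-0.1745],
    [0,0,-0.1745],
    [0,0,-0.1745],
    [0,0,-0.1745],
    [0,0,-0.1745],
    [0,0,-0.1745],
    [0,0,-0.1745],
    [0,0,-0.1745],
    [0,0,0],
  ],
  grip=[50,70,87,87,87,87,87,87,87,87],
)

```text
time_s: 22.5
tcp_pos: [0.5637, -0.0783, 0.1517]
ee_rot: [[0.178, -0.984, -0.002], [-0.984, -0.178, -0.0], [-0.0, 0.002, -1.0]]
wrist_force: [-0.7, 0.3, 0.1]
gripper_width: 0.997
gripper_force: 0.0
```

```bash
cat >> h.py <<'E'
def B(x,y,yaw=10.4): # leg_c frame mm -> world
    a=np.radians(yaw);return (.5773+(x*np.cos(a)-y*np.sin(a))/1000, -.1484+(x*np.sin(a)+y*np.cos(a))/1000)
E
python3 - <<'E'
from h import *
print(B(-3,112)); go(*B(-3,112),.018,280.4)
E
```

```text
(np.float64(0.5541311413194971), np.float64(-0.03878155270465247))
t 22.5 tcp [ 0.5637 -0.0783  0.1517] head -79.7 tilt [-0.0015 -0.0002] f [-0.7  0.3  0.1] w 0.997 j [  8.  20. -13.  -0. -57.   2.]
first rotz rad -0.002 then shift mm [-40.6   2.3 133.7]
```

step_arm(
  linear=[
    [-41,2,0],
    [0,0,45],
    [0,0,50],
    [0,0,30],
    [0,0,9],
    [8,0,0],
    [7,0,0],
    [6,0,0],
    [6,0,0],
    [0,0,0],
  ],
  delta_rot=[
    [0,0,-0.002],
    [0,0,0],
    [0,0,0],
    [0,0,0],
    [0,0,0],
    [0,0,0],
    [0,0,0],
    [0,0,0],
    [0,0,0],
    [0,0,0],
  ],
  grip=[87,87,87,87,87,87,87,87,87,87],
)

```text
time_s: 23.75
tcp_pos: [0.56, -0.0654, 0.0191]
ee_rot: [[0.182, -0.983, 0.001], [-0.983, -0.182, -0.0], [0.0, -0.001, -1.0]]
wrist_force: [0.2, 1.0, 0.6]
gripper_width: 1.0
gripper_force: 0.0
```

step_arm(
  linear=[
    [4,0,0],
    [3,0,0],
    [3,0,0],
    [1.5,0,0],
    [0,0,0],
  ],
  delta_rot=[
    [0,0,0],
    [0,0,0],
    [0,0,0],
    [0,0,0],
    [0,0,0],
  ],
  grip=[87,87,87,87,87],
)

```text
time_s: 24.38
tcp_pos: [0.5622, -0.0761, 0.0186]
ee_rot: [[0.183, -0.983, 0.001], [-0.983, -0.183, 0.0], [0.0, -0.001, -1.0]]
wrist_force: [0.5, 3.6, 3.0]
gripper_width: 1.001
gripper_force: 1.8
```

```bash
python3 - <<'E'
from h import *
go(*B(-3,72.5),.018,280.4)
E
```

```text
t 24.38 tcp [ 0.5622 -0.0761  0.0186] head -79.5 tilt [0.0011 0.0001] f [0.5 3.6 3. ] w 1.001 j [  9.  29. -21.   0. -39.   2.]
first rotz rad 0.002 then shift mm [1.4 1.2 0.6]
```

step_arm(
  linear=[
    [1,0,0],
    [1,0,0],
    [0,0,0],
  ],
  delta_rot=[
    [0,0,0],
    [0,0,0],
    [0,0,0],
  ],
  grip=[87,87,87],
)

```text
time_s: 24.75
tcp_pos: [0.5623, -0.0768, 0.0186]
ee_rot: [[0.18, -0.984, 0.001], [-0.984, -0.18, 0.002], [-0.001, -0.001, -1.0]]
wrist_force: [-1.2, 9.7, 4.8]
gripper_width: 0.998
gripper_force: 4.8
```

step_arm(
  linear=[
    [1,0,0],
    [1,0,0],
    [0,0,0],
  ],
  delta_rot=[
    [0,0,0],
    [0,0,0],
    [0,0,0],
  ],
  grip=[87,87,87],
)

```text
time_s: 25.12
tcp_pos: [0.5625, -0.0771, 0.0186]
ee_rot: [[0.179, -0.984, 0.001], [-0.984, -0.179, 0.004], [-0.003, -0.001, -1.0]]
wrist_force: [-2.6, 16.6, 7.8]
gripper_width: 1.0
gripper_force: 8.7
```

It has butted up: force rises with no travel. Now I back off, shut the fingers and push from the foot end.

step_arm(
  linear=[
    [-15,0,0],
    [0,0,-40],
    [0,0,-40],
    [20,55,0],
    [24,60,0],
    [0,0,0],
  ],
  delta_rot=[
    [0,0,0],
    [0,0,0],
    [0,0,0],
    [0,0,0],
    [0,0,0],
    [0,0,0],
  ],
  grip=[87,87,60,20,0,0],
)

```text
time_s: 25.88
tcp_pos: [0.4509, -0.1303, 0.0976]
ee_rot: [[0.179, -0.984, -0.005], [-0.984, -0.179, -0.0], [-0.001, 0.005, -1.0]]
wrist_force: [0.2, -0.1, 0.8]
gripper_width: 0.627
gripper_force: 0.0
```

```bash
python3 - <<'E'
from h import *
go(*B(-118,40),.024,280.4)
c=cam('side')
for n in('top','side'):
    c=cam(n)
    for l in('leg_c','loose_leg'):
        for r in silhouettes(n,l):
            p=atz(c,r['point'],.054)[:2]
            if np.hypot(*(p-[.57,-.13]))<.12:
                x,f=fit([(c,r['mask'].astype(float))],np.array([.56,p[1],.18]),.012);print(n,l,x[:2].round(4),np.degrees(x[2]).round(1),round(f,3))
E
```

```text
t 25.88 tcp [ 0.4509 -0.1303  0.0976] head -79.7 tilt [-0.0054 -0.0003] f [ 0.2 -0.1  0.8] w 0.627 j [  4.  15. -30.  -0. -45.   7.]
first rotz rad -0.002 then shift mm [ 0.7 -3.1 73.6]
top leg_c [ 0.5817 -0.1511] 3.9 0.54
top leg_c [ 0.5952 -0.1922] 7.5 0.478
top loose_leg [ 0.573 -0.107] 7.5 0.379
side leg_c [ 0.5675 -0.1621] 15.4 0.411
side leg_c [ 0.5727 -0.2047] 16.3 0.445
side leg_c [ 0.58   -0.2471] 15.5 0.42
side loose_leg [ 0.5656 -0.1071] 11.0 0.139
```

step_arm(
  linear=[
    [0,-2,0],
    [0,0,0],
    [0,0,0],
    [0,0,0],
    [0,0,40],
    [0,0,33],
    [0,-4,0],
    [0,-3,0],
    [0,0,0],
  ],
  delta_rot=[
    [0,0,0],
    [0,0,0],
    [0,0,0],
    [0,0,0],
    [0,0,0],
    [0,0,0],
    [0,0,0],
    [0,0,0],
    [0,0,0],
  ],
  grip=[0,0,0,0,0,0,0,0,0],
)

```text
time_s: 27.35
tcp_pos: [0.4668, -0.1267, 0.0269]
ee_rot: [[0.183, -0.983, 0.003], [-0.983, -0.183, 0.0], [0.001, -0.003, -1.0]]
wrist_force: [-0.9, 0.2, 0.3]
gripper_width: 0.009
gripper_force: 0.0
```

step_arm(
  linear=[
    [0,-2,0],
    [0,-1.5,0],
    [0,-1,0],
    [0,0,0],
  ],
  delta_rot=[
    [0,0,0],
    [0,0,0],
    [0,0,0],
    [0,0,0],
  ],
  grip=[0,0,0,0],
)

```text
time_s: 27.85
tcp_pos: [0.4696, -0.126, 0.0255]
ee_rot: [[0.182, -0.983, -0.0], [-0.983, -0.182, -0.0], [-0.0, 0.0, -1.0]]
wrist_force: [-0.8, -0.4, -0.0]
gripper_width: 0.005
gripper_force: 0.1
```

```bash
python3 - <<'E'
from h import *
go(*B(-105,40),.024,280.4)
E
```

```text
t 27.85 tcp [ 0.4696 -0.126   0.0255] head -79.5 tilt [-0.0001 -0.    ] f [-0.8 -0.4 -0. ] w 0.005 j [  4.  23. -33.  -0. -34.   6.]
first rotz rad 0.002 then shift mm [1.5 3.1 1.5]
```

step_arm(
  linear=[
    [0,-1.5,0],
    [0,-1.5,0],
    [0,-1.5,0],
    [0,0,0],
  ],
  delta_rot=[
    [0,0,0],
    [0,0,0],
    [0,0,0],
    [0,0,0],
  ],
  grip=[0,0,0,0],
)

```text
time_s: 28.35
tcp_pos: [0.4698, -0.1259, 0.0253]
ee_rot: [[0.181, -0.983, -0.009], [-0.983, -0.181, -0.001], [-0.001, 0.009, -1.0]]
wrist_force: [-8.7, -1.8, 9.4]
gripper_width: 0.003
gripper_force: 5.4
```

step_arm(
  linear=[
    [0,-1,0],
    [0,-1,0],
    [0,0,0],
  ],
  delta_rot=[
    [0,0,0],
    [0,0,0],
    [0,0,0],
  ],
  grip=[0,0,0],
)

```text
time_s: 28.72
tcp_pos: [0.4722, -0.1254, 0.0253]
ee_rot: [[0.181, -0.983, -0.008], [-0.983, -0.181, -0.0], [-0.001, 0.008, -1.0]]
wrist_force: [-7.1, -1.6, 9.5]
gripper_width: 0.006
gripper_force: 4.8
```

step_arm(
  linear=[
    [0,-1,0],
    [0,-1,0],
    [0,0,0],
  ],
  delta_rot=[
    [0,0,0],
    [0,0,0],
    [0,0,0],
  ],
  grip=[0,0,0],
)

```text
time_s: 29.1
tcp_pos: [0.4722, -0.1254, 0.0253]
ee_rot: [[0.181, -0.983, -0.012], [-0.983, -0.181, -0.001], [-0.001, 0.012, -1.0]]
wrist_force: [-10.4, -2.9, 12.7]
gripper_width: 0.003
gripper_force: 7.0
```

step_arm(
  linear=[
    [0,-1,0],
    [0,-1,0],
    [0,0,0],
  ],
  delta_rot=[
    [0,0,0],
    [0,0,0],
    [0,0,0],
  ],
  grip=[0,0,0],
)

```text
time_s: 29.48
tcp_pos: [0.4722, -0.1253, 0.0253]
ee_rot: [[0.181, -0.983, -0.016], [-0.984, -0.181, -0.001], [-0.002, 0.016, -1.0]]
wrist_force: [-15.3, -3.0, 16.3]
gripper_width: 0.006
gripper_force: 9.2
```

step_arm(
  linear=[
    [0,-1.5,0],
    [0,-1.5,0],
    [0,-1,0],
    [0,0,0],
  ],
  delta_rot=[
    [0,0,0],
    [0,0,0],
    [0,0,0],
    [0,0,0],
  ],
  grip=[0,0,0,0],
)

```text
time_s: 29.98
tcp_pos: [0.472, -0.1253, 0.0252]
ee_rot: [[0.18, -0.983, -0.024], [-0.984, -0.18, -0.002], [-0.003, 0.024, -1.0]]
wrist_force: [-22.4, -5.1, 24.8]
gripper_width: 0.006
gripper_force: 13.7
```

step_arm(
  linear=[
    [0,25,0],
    [0,0,-45],
    [0,0,-50],
    [-50,-15,-30],
    [-50,-15,0],
    [-30,0,0],
    [0,0,0],
  ],
  delta_rot=[
    [0,0,0],
    [0,0,0],
    [0,0,0],
    [0,0,0],
    [0,0,0],
    [0,0,0],
    [0,0,0],
  ],
  grip=[0,0,0,0,0,0,0],
)

```text
time_s: 30.85
tcp_pos: [0.4653, 0.0071, 0.1507]
ee_rot: [[0.186, -0.983, 0.001], [-0.983, -0.186, 0.001], [-0.0, -0.001, -1.0]]
wrist_force: [-0.7, -0.4, -0.1]
gripper_width: 0.004
gripper_force: 0.0
```

```bash
python3 - <<'E'
from h import *
go(*B(-3,112),.018,280.4)
a=cam('side')['img'][140:250,120:260];b=cam('top')['img'][145:255,310:450]
b=np.rot90(b,2)
a=np.hstack([cv2.resize(a,(398,314),interpolation=cv2.INTER_CUBIC),cv2.resize(b,(398,314),interpolation=cv2.INTER_CUBIC)])
cv2.imwrite('pics/r7.png',cv2.cvtColor(a,cv2.COLOR_RGB2BGR))
for n in('top','side'):
    c=cam(n)
    for l in('leg_c','loose_leg'):
        for r in silhouettes(n,l):
            p=atz(c,r['point'],.054)[:2]
            if np.hypot(*(p-[.57,-.13]))<.12:
                x,f=fit([(c,r['mask'].astype(float))],np.array([.56,p[1],.18]),.012);print(n,l,x[:2].round(4),np.degrees(x[2]).round(1),round(f,3))
    for r in landmark_of(n,'loose_mortise')+landmark_of(n,'leg_c'): print(n,atz(c,r['point'],.054).round(4),round(r['score'],2))
E
```

```text
t 30.85 tcp [0.4653 0.0071 0.1507] head -79.3 tilt [0.0011 0.0006] f [-0.7 -0.4 -0.1] w 0.004 j [ 21.  11. -27.  -0. -52. -10.]
first rotz rad 0.005 then shift mm [ 61.1 -79.1 132.7]
top leg_c [ 0.5865 -0.1994] 11.8 0.269
top leg_c [ 0.5788 -0.1534] 7.8 0.26
top leg_c [ 0.5924 -0.2342] 8.6 0.299
top loose_leg [ 0.5785 -0.1071] 9.7 0.333
top [ 0.2669 -0.1384  0.054 ] 0.8
top [0.5197 0.5031 0.054 ] 0.76
top [ 0.6123 -0.1039  0.054 ] 0.56
top [ 0.5884 -0.1852  0.054 ] 0.81
top [ 0.5662 -0.1407  0.054 ] 0.79
top [ 0.5993 -0.2253  0.054 ] 0.66
side leg_c [ 0.5682 -0.1597] 15.0 0.409
side leg_c [ 0.5802 -0.2483] 14.1 0.411
side leg_c [ 0.5714 -0.2083] 15.2 0.43
side loose_leg [ 0.5688 -0.1062] 10.7 0.139
side [0.5476 0.5305 0.054 ] 0.95
side [ 0.6113 -0.0962  0.054 ] 0.78
side [ 0.5914 -0.2221  0.054 ] 0.95
side [ 0.5996 -0.1734  0.054 ] 0.87
side [ 0.5934 -0.1372  0.054 ] 0.79
```

View pics/r7.png

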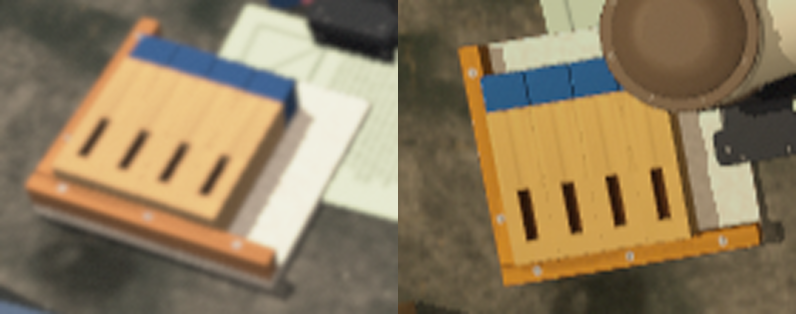

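Four mortises are in line and the feet are flush, in both crops. One more light side push makes sure the end push opened no gap.

step_arm(
  linear=[
    [30,-40,0],
    [31,-39,0],
    [0,0,0],
    [0,0,0],
    [0,0,0],
    [0,0,40],
    [0,0,50],
    [0,0,42],
    [10,0,0],
    [10,0,0],
  ],
  delta_rot=[
    [0,0,0.005],
    [0,0,0],
    [0,0,0],
    [0,0,0],
    [0,0,0],
    [0,0,0],
    [0,0,0],
    [0,0,0],
    [0,0,0],
    [0,0,0],
  ],
  grip=[87,87,87,87,87,87,87,87,87,87],
)

```text
time_s: 32.7
tcp_pos: [0.5581, -0.0602, 0.0198]
ee_rot: [[0.179, -0.984, 0.002], [-0.984, -0.179, -0.0], [0.0, -0.002, -1.0]]
wrist_force: [0.6, -0.1, 0.1]
gripper_width: 0.981
gripper_force: 0.0
```

step_arm(
  linear=[
    [8,0,0],
    [5,0,0],
    [3,0,0],
    [2,0,0],
    [1,0,0],
    [1,0,0],
    [0,0,0],
  ],
  delta_rot=[
    [0,0,0],
    [0,0,0],
    [0,0,0],
    [0,0,0],
    [0,0,0],
    [0,0,0],
    [0,0,0],
  ],
  grip=[87,87,87,87,87,87,87],
)

```text
time_s: 33.58
tcp_pos: [0.5606, -0.0775, 0.0189]
ee_rot: [[0.176, -0.984, -0.0], [-0.984, -0.176, 0.002], [-0.002, -0.0, -1.0]]
wrist_force: [-3.0, 10.1, 4.1]
gripper_width: 0.998
gripper_force: 5.3
```

step_arm(
  linear=[
    [1,0,0],
    [1,0,0],
    [0,0,0],
  ],
  delta_rot=[
    [0,0,0],
    [0,0,0],
    [0,0,0],
  ],
  grip=[87,87,87],
)

```text
time_s: 33.95
tcp_pos: [0.5606, -0.0776, 0.0189]
ee_rot: [[0.176, -0.984, -0.001], [-0.984, -0.176, 0.004], [-0.004, -0.0, -1.0]]
wrist_force: [-5.2, 19.5, 6.6]
gripper_width: 1.001
gripper_force: 9.7
```

step_arm(
  linear=[
    [-15,0,0],
    [-10,0,-30],
    [0,0,-60],
    [-50,0,-40],
    [-60,0,0],
    [-60,0,0],
    [0,0,0],
    [0,0,0],
  ],
  delta_rot=[
    [0,0,0],
    [0,0,0],
    [0,0,0],
    [0,0,0],
    [0,0,0],
    [0,0,0],
    [0,0,0],
    [0,0,0],
  ],
  grip=[87,87,87,87,87,87,87,87],
)

```text
time_s: 34.95
tcp_pos: [0.5266, 0.1091, 0.1473]
ee_rot: [[0.178, -0.984, -0.0], [-0.984, -0.178, -0.001], [0.0, 0.001, -1.0]]
wrist_force: [-0.4, 0.2, -0.0]
gripper_width: 0.999
gripper_force: 0.0
```

```bash
python3 - <<'E'
from h import *
go(*B(-3,112),.018,280.4)
for n in('top','side'):
    c=cam(n)
    for l in('leg_c','loose_leg'):
        for r in silhouettes(n,l):
            p=atz(c,r['point'],.054)[:2]
            if np.hypot(*(p-[.57,-.13]))<.13:
                x,f=fit([(c,r['mask'].astype(float))],np.array([.56,p[1],.18]),.012);print(n,l,x[:2].round(4),np.degrees(x[2]).round(1),round(f,3))
    print(n,[(l,[atz(c,r['point'],0).round(3) for r in landmark_of(n,l)[:1]]) for l in('tin','tape_measure','bottle')])
    # blue foot / all-leg hull: rectify top plane at z=.054 in leg_c frame, 0.5mm/px
    if n=='top':
        g=np.array([[-100,70],[100,70],[100,-120],[-100,-120]],float)
        src=np.float32([proj(c,np.append(B(*q),.054)) for q in g]);dst=np.float32([[ (70-q[1])*2,(100-q[0])*2] for q in g])
        im=cv2.warpPerspective(c['img'],cv2.getPerspectiveTransform(src,dst),(380,400),flags=cv2.INTER_CUBIC).astype(int)
        blue=im[...,2]-im[...,0]>10
        for y in(55,42,29,10,0,-10,-42,-84):
            col=blue[:,int((70-y)*2)];i=np.where(col[250:])[0]+250;print(y,'border x',100-i.min()/2 if len(i) else None)
        dark=im.sum(2)<150
        for y0 in(42,0,-42,-84):
            m=dark[40:180,(70-y0-14)*2:(70-y0+14)*2];i=np.argwhere(m);print('mortise',y0,(y0+14-i[:,1].mean()/2).round(1),(80-i[:,0].mean()/2).round(1),len(i))
E
```

```text
t 34.95 tcp [0.5266 0.1091 0.1473] head -79.7 tilt [-0.0004 -0.0006] f [-0.4  0.2 -0. ] w 0.999 j [ 29.  18. -18.   0. -54. -19.]
first rotz rad -0.002 then shift mm [150.4  -0.4 129.3]
top leg_c [ 0.579  -0.1526] 6.1 0.292
top leg_c [ 0.5853 -0.1943] 7.1 0.281
top leg_c [ 0.5935 -0.2371] 5.4 0.296
top loose_leg [ 0.5718 -0.108 ] 9.9 0.125
top [('tin', [array([0.416, 0.141, 0.   ])]), ('tape_measure', [array([0.725, 0.286, 0.   ])]), ('bottle', [array([0.765, 0.117, 0.   ])])]
55 border x -54.5
42 border x -54.5
29 border x -54.0
10 border x -55.0
0 border x -55.0
-10 border x -55.5
-42 border x -55.5
-84 border x -56.0
mortise 42 39.1 46.5 1559
mortise 0 -2.9 46.0 1554
mortise -42 -45.0 45.2 1574
mortise -84 -87.0 45.4 1610
side leg_c [ 0.5845 -0.2418] 15.5 0.436
side leg_c [ 0.5723 -0.2024] 13.5 0.369
side leg_c [ 0.5696 -0.1602] 15.1 0.429
side loose_leg [ 0.5682 -0.1062] 10.9 0.148
side [('tin', [array([0.408, 0.133, 0.   ])]), ('tape_measure', [array([0.715, 0.282, 0.   ])]), ('bottle', [array([0.75 , 0.117, 0.   ])])]
```

Mortise spacing measures 42.0, 42.1 and 42.0 mm, the mortises and feet line up, and the tin, tape measure and bottle are unmoved. I hand it in.

```bash
python3 -c "
from station import finish_job;print(finish_job())"
```

```text
the job is handed in; nothing more can be done
None
```

I rolled the leg over so its mortise faces up and laid it as the fourth leg, tight against leg_c and the far batten with its foot toward the robot. I then let go and handed the job in at about 35 s; no verdict came back.

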